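# Lock the lid of a jewellery polishing drum

### The job

Close the polishing drum on the jeweller's bench: set the lid in its mouth with its lugs in the slots (which may have to be found by feel), push it in gently against the spring and twist it about a quarter turn clockwise (seen from above) until it stops, then let go so that it springs up into its lock. Never force the lid against the drum, in pressing or in turning (stay well under 60 N; the spring needs only about 10 N), and leave the pliers, bangle, jar and bead box where they are.

Things in the scene. Friction and masses are not known exactly. Their poses are not given: they have to be found in the camera images.
- drum: Black round polishing drum, 104 mm across, fixed to the bench on a steel foot disc 128 mm across. Origin: centre of the underside, on the bench; z up. Its steel bayonet ring has two entry slots on opposite sides, along the drum's x axis only roughly: the ring is turned by an unmeasured angle of up to 0.25 rad either way about z (it does not move). Half a turn gives the same drum.
- drum_mouth (a point): Centre of the mouth, level with the ring's top face (rim), 90 mm above the drum's origin. Bore 64 mm across; the slots are open at the top, 15 mm wide at the bore, reach 46 mm from the axis, and leave a lug 0.05 rad of play either way. Lugs lying on the rim put the lid's underside 8 mm below this point; in a slot it drops further.
- drum_lip (a point): On the axis at the underside of the 8 mm thick lip, 82 mm above the drum's origin. Below it a channel runs clockwise seen from above (negative yaw) from each slot; 60 to 90 degrees from the slot's middle the lip has a pocket 4 mm deep. A lug turns 79 degrees to a solid stop, 75 to mid-pocket; the other way is blocked. Lugs can turn with the lid's underside over 14 mm below this point.
- drum_spring (a point): Rest position of the top of the sprung plate in the bore (44 mm across), 80 mm above the drum's origin; this point does not move. The plate goes down 16 mm to a hard stop; it takes 2 N at first and 0.65 N more per mm (12 N fully down). With the lid locked, the lid's underside is 8 mm below this point.
- lid_center (a point): Centre of the loose lid (0.16 kg), 23 mm above its underside; stands upright on the bench. z up, x along bar and lugs; half a turn is alike. Plug 60 mm across, 16 mm high; two lugs along x, 12 mm wide, from 8 to 14 mm up, out to 42 mm from the axis; bar grip along x, 50 long, 14 thick, from 16 to 46 mm up. Locked: 95 mm over the drum's origin; unlocked in the slots 103; under the lip 91 or less.
- pliers: Bystander: red-handled pliers lying flat, about 155 mm long and 12 mm high, origin at the pivot, on the bench.
- bangle: Bystander: brass bangle lying flat, 68 mm across, 12 mm high, origin under its centre.
- jar: Bystander: small capped glass jar, 52 mm across, 65 mm high, origin under its centre.
- organiser: Bystander: clear bead box, 120 by 220 mm (x, y), 35 mm high, origin under its centre.

How it is judged:
By the outcome, as a careful person would: the job done as asked, in the order asked, and still so for the second after the job is handed in, with the robot touching nothing.
It also fails if it takes over 72 s, if anything falls off the work surface, if the arm or the gripper's body presses on something with over 40 N, if the wrist force passes 120 N, or if a joint passes its speed limit or range.

### The arm

A 6-joint arm with a two-finger parallel gripper is mounted at the origin on the work surface. World frame = base frame: x ahead of the robot, y to its left, z up, the work surface at z = 0. Lengths are in m, angles in rad, forces in N, time in s.
With the tool pointing down it reaches from about 0.375 to 0.925 m from the base axis. Payload 5.7 kg.
Tool frame: the origin (TCP) lies on the centre line of the jaws, within the pads' length; the fingertips stand 17 mm ahead of it and the grasp point (between the pads) lies 2 mm behind it (env.nose_length is the distance from the TCP to the fingertips, in m); z points along the fingers, y is the line along which they close (so a half turn about z gives the same grasp; the last joint's range is limited). The gripper opens to 88 mm and grips with 3 to 60 N. Pads are 20 mm wide; open, the fingers measure 115 mm over their backs; the gripper's body (75 mm by 178 mm) begins 61 mm behind the grasp point.
Start: joints at [-1.345, 0.359, 1.51, -0, 1.272, -0.115], TCP at [0.201, -0.565, 0.24] pointing down, gripper open.
Joint ranges: [-2.97, 2.97], [-1.01, 2.36], [0.21, 2.38], [-0.96, 4.11], [0.2, 2.71], [-2.98, 2.98]. Speed limits (rad/s): [2.39, 2.39, 3.14, 3.14, 3.14, 3.14].

### API

Orientations are given as a unit quaternion [w, x, y, z].
In Python, from cell import env gives the robot as it stands.
- The arm moves only by the shell command python3 -m inch 'ROWS' [FORCE]. ROWS is JSON, a list of rows, each an object with "fingers": the opening, from -1 (shut) to 1 (fully open), so that 0 is half open; "delta_pos": the shift along the world's x, y, z in cm, a list of three; "angular": the turn, a rotation vector about the world's x, y, z in degrees, a list of three. A call has exactly 8 rows; each row shifts and turns the commanded pose from where the row before left it; what a row does not reach is not made up. A row lasts 1/8 s, in which the tool goes at most 62.5 mm and 10.7 degrees, less where a joint would pass 70% of its speed; a pose out of reach is approached as far as the arm can. A call is refused whole if a number of a shift passes 6.25 or a number of a turn 10.7, either way. A call with a gripper value outside its range is refused whole. The fingers move at their own pace and stop on an object; FORCE is the grip in N (left out, the last holds). Time passes only in rows, so rows that do not move let the fingers close, or fill a call up. It gives the time, the measured TCP pose, the force, the opening and the grip force at its end, in the units of the state.
- env.read_state(): the state, without advancing time (a new reading comes with each control period).
- env.camera(name): name is "scene" or "top"; returns (picture, depth): 420x560x3 uint8, red, green, blue; 420x560 float32, m along the optical axis (not along the pixel's ray), 0 where there is no reading.
- env.camera_model(name): a dict with "fx", "fy", "cx", "cy" (pixels), "dist" ([k1, k2, p1, p2, k3] as OpenCV has them; the pictures are not rectified), "xyz" and "attitude" of the camera in the world. Camera axes: x right, y down, z forward; pixel columns grow to the right and rows downward; lengths in m; the calibration is good to about 2 mm. A picture is of the moment at which its call begins. camera_model takes no time and is no camera call.
- env.sign_off(): hands the job in; it is judged then, once.
The state is a dict: "t": time; "joint_pos": joint angles; "joint_vel": joint speeds; "joint_torque": joint torques, N m; "eef_pos": TCP position; "tool_rot": TCP orientation; "ft_force": force on the tool from outside, world axes, zero at the start; "moment": the same for the moment, N m; "width": finger opening in m; "grasp_force": force on a finger pad.
Only numpy, scipy, OpenCV 4.12 (cv2) and the standard library are available. Lean on these libraries where they do the work, as an engineer would, in place of code of your own. Each camera call takes 0.05 s, during which the arm holds its last target. There are 200 camera calls.

## Working session

There is one attempt and no reset: what is moved stays moved. The work goes in short steps, Python scripts to look and compute and a shell command to move; the robot and the scene stay as the last step left them, time stands still between calls to the robot, and variables do not carry over. Pictures are saved under pics/ and viewed, at most 10 in all, crops included, and the job is handed in when it is done.

```bash
mkdir -p pics; cat > h.py <<'E'
import numpy as np, cv2
from cell import env
from scipy.spatial.transform import Rotation as R
def look(n,f):
    p,d=env.camera(n); cv2.imwrite('pics/'+f+'.png',p[:,:,::-1]); np.savez('pics/'+f+'.npz',p=p,d=d); return p,d
def cam(n):
    m=env.camera_model(n); K=np.array([[m['fx'],0,m['cx']],[0,m['fy'],m['cy']],[0,0,1]])
    q=np.array(m['attitude'],float)
    Rm=q if q.shape==(3,3) else R.from_quat(np.r_[q[1:],q[0]]).as_matrix()
    return K,np.array(m['dist'],float),np.array(m['xyz']),Rm
def plane(n,uv,z):
    K,D,t,Rm=cam(n); u=cv2.undistortPoints(np.array(uv,float).reshape(-1,1,2),K,D).reshape(-1,2)
    r=np.c_[u,np.ones(len(u))]@Rm.T; s=(z-t[2])/r[:,2]; return t+r*s[:,None]
def cloud(n,d,mask):
    K,D,t,Rm=cam(n); v,u=np.nonzero(mask&(d>0)); 
    x=cv2.undistortPoints(np.c_[u,v].astype(float).reshape(-1,1,2),K,D).reshape(-1,2)
    return (np.c_[x,np.ones(len(x))]*d[v,u][:,None])@Rm.T+t,np.c_[u,v]
E
python3 - <<'E'
from h import *
for n in('top','scene'): look(n,n+'0'); print(env.camera_model(n))
print(env.read_state())
E
```

```text
{'fx': 433.4801574934475, 'fy': 433.4801574934475, 'cx': 277.6809671354378, 'cy': 213.36678744265274, 'dist': array([-0.00142158,  0.        ,  0.        ,  0.        ,  0.        ]), 'xyz': array([ 0.53161528, -0.01334765,  1.16511828]), 'attitude': array([-0.03131797,  0.70854011, -0.70470747,  0.01942853])}
{'fx': 402.2955486611164, 'fy': 402.2955486611164, 'cx': 285.40849358339153, 'cy': 200.25538772352328, 'dist': array([-0.07867121,  0.        ,  0.        ,  0.        ,  0.        ]), 'xyz': array([1.03328354, 0.34875033, 0.80985617]), 'attitude': array([-0.13020178,  0.38547213,  0.87134368, -0.2742607 ])}
{'t': 0.1, 'joint_pos': array([-1.34506313e+00,  3.59430676e-01,  1.51129207e+00, -2.31680038e-06,
        1.27249887e+00, -1.15110921e-01]), 'joint_vel': array([-0.00015143, -0.0015918 , -0.00252924,  0.00078679,  0.00057696,
       -0.00229391]), 'joint_torque': array([-8.56298448e-05, -5.16356456e+01, -2.71406722e+01,  6.77014771e-02,
        2.76642654e-02, -3.32780212e-05]), 'eef_pos': array([ 0.20042535, -0.564922  ,  0.23890722]), 'tool_rot': array([-8.13178129e-04,  9.85512889e-01,  1.69598591e-01, -4.61323934e-05]), 'ft_force': array([0.42290366, 0.06723585, 0.88661558]), 'moment': array([ 0.03009112, -0.00435165, -0.07346769]), 'grasp_force': 0.0, 'width': 0.08789814066061234}
```

View pics/top0.png

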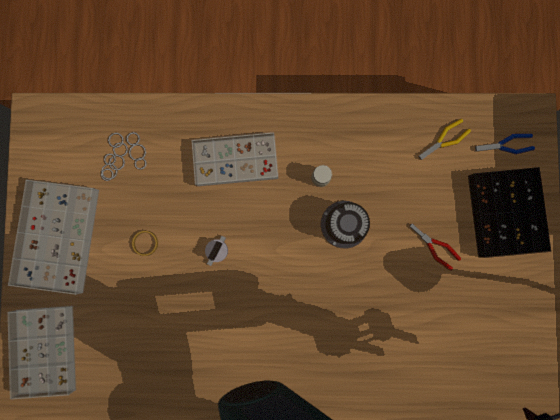

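View pics/scene0.png

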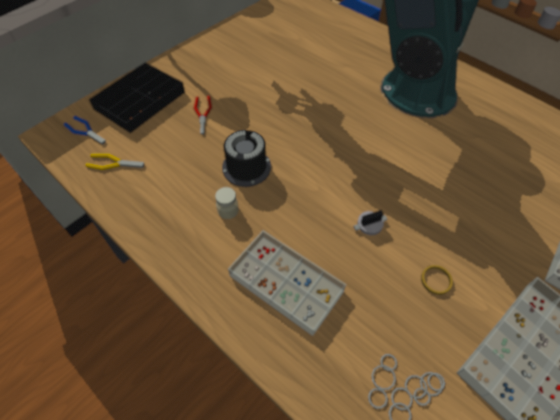

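The top view shows the lid at about (216,250), the drum (347,224), jar (322,175), bangle (144,242), red pliers (432,245) and bead box (235,158). The scene view shows the drum at (245,157) and the lid at (371,220). Next I'll measure and enlarge both.

```bash
python3 - <<'E'
from h import *
z=np.load('pics/top0.npz');p,d=z['p'],z['d']
z2=np.load('pics/scene0.npz');p2=z2['p']
f=lambda im,x,y,w,s:cv2.resize(np.ascontiguousarray(im[y-w:y+w,x-w:x+w,::-1]),(s,s),interpolation=cv2.INTER_CUBIC)
a=np.hstack([f(p,347,224,28,400),f(p,216,250,20,400)]); cv2.imwrite('pics/c0.png',np.clip(a*1.6,0,255).astype(np.uint8))
g=lambda n:None
for n,(x0,x1,y0,y1),bands in (('drum',(315,380,190,260),[(.084,.1),(.06,.085),(.006,.02)]),('lid',(195,240,230,272),[(.04,.055),(.008,.03)])):
    m=np.zeros(d.shape,bool);m[y0:y1,x0:x1]=1
    P,uv=cloud('top',d,m)
    for lo,hi in bands:
        k=(P[:,2]>lo)&(P[:,2]<hi); q=P[k]
        if len(q)<3: print(n,lo,len(q));continue
        (c,r)=cv2.minEnclosingCircle(q[:,:2].astype(np.float32)); rr=cv2.minAreaRect(q[:,:2].astype(np.float32))
        print(n,lo,hi,len(q),q.mean(0).round(4),np.round(c,4),round(r,4),'rect',np.round(rr[0],4),np.round(rr[1],4),rr[2])
E
```

```text
drum 0.084 0.1 738 [ 0.5871 -0.1702  0.0891] [ 0.5871 -0.171 ] 0.0519 rect [ 0.5874 -0.1709] [0.1018 0.1021] 89.94696044921875
drum 0.06 0.085 371 [ 0.5842 -0.1701  0.0788] [ 0.5869 -0.1713] 0.0522 rect [ 0.585 -0.169] [0.0986 0.0978] 39.11898422241211
drum 0.006 0.02 578 [ 0.5842 -0.16    0.009 ] [ 0.5824 -0.1832] 0.0998 rect [ 0.5864 -0.1818] [0.1785 0.1469] 5.733871936798096
lid 0.04 0.055 108 [0.5147 0.1694 0.0462] [0.5139 0.1684] 0.0252 rect [0.5145 0.1696] [0.0141 0.0498] 61.93489074707031
lid 0.008 0.03 323 [0.5154 0.1678 0.016 ] [0.5149 0.1688] 0.0415 rect [0.5153 0.1695] [0.0585 0.0692] 24.362714767456055
```

View pics/c0.png

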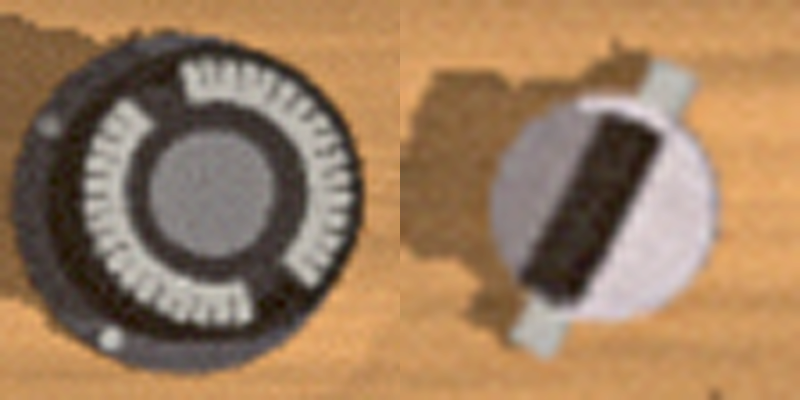

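The enlarged crop shows the drum (left). Its light ring has two dark gaps at about (163,98) and (275,292), which are the slots. The lid (right) has its bar and lugs running from (670,85) to (540,330). I'll compute the angles.

```bash
python3 - <<'E'
from h import *
z=np.load('pics/top0.npz');p,d=z['p'].astype(float),z['d']
c=np.array([.5872,-.1709])
# ring brightness sampling at z=.09: project ring points
K,D,t,Rm=cam('top')
br=[];zz=[]
A=np.radians(np.arange(0,360,2))
P=lambda X:cv2.projectPoints(((X-t)@Rm),np.zeros(3),np.zeros(3),K,D)[0].reshape(-1,2).astype(np.float32)
g=p.mean(2).astype(np.float32)
for r in (.037,.040,.043):
    X=np.c_[c[0]+r*np.cos(A),c[1]+r*np.sin(A),np.full(len(A),.09)]; uv=P(X)
    br.append(cv2.remap(g,uv[:,0],uv[:,1],cv2.INTER_LINEAR).ravel())
    zz.append(t[2]-cv2.remap(d,uv[:,0],uv[:,1],cv2.INTER_NEAREST).ravel())
b=np.mean(br,0); m=b<(b.max()*.35+b.min()*.65)
print('dark deg',np.degrees(A[m]).astype(int), 'z min',np.array(zz).mean(0)[m].round(3))
w=np.where(m,(b.max()-b),0); print('axis mod180', np.degrees(np.angle((w*np.exp(2j*A)).sum())/2))
for nm,k in(('a',(np.cos(A-1.05)>0.)),('b',(np.cos(A-1.05)<0.))):
    print(nm,np.degrees(np.angle((w*k*np.exp(1j*A)).sum())))
# ring circle from bright mask
y0,x0=190,315; sub=p[y0:260,x0:380]; sat=sub.max(2)-sub.min(2)
mk=(sub.mean(2)>85)&(sat<30); P3=plane('top',np.argwhere(mk)[:,::-1]+[x0,y0],.09)[:,:2]
rr=np.hypot(*(P3-c).T); P3=P3[(rr>.03)&(rr<.052)]; print(len(P3),cv2.minEnclosingCircle(P3.astype(np.float32)))
# lid bar
m=np.zeros(d.shape,bool);m[230:272,195:240]=1
Q,_=cloud('top',d,m)
for lo,hi in((.04,.055),(.008,.03)):
    q=Q[(Q[:,2]>lo)&(Q[:,2]<hi)][:,:2]
    if lo<.03: q=q[np.hypot(*(q-[.5147,.1694]).T)>.032]
    v,e=np.linalg.eigh(np.cov(q.T)); e=e[:,1]; print('lid axis',np.degrees(np.arctan2(e[1],e[0]))%180,len(q),q.mean(0))
s=env.read_state();print(R.from_quat(np.r_[s['tool_rot'][1:],s['tool_rot'][0]]).as_matrix().round(3))
E
```

```text
dark deg [ 18  20  22  24  26  28  29  32  34  36  38  40 200 202 204 206 208 210
 212 214 216 218 220 222] z min [0.044 0.02  0.023 0.009 0.008 0.012 0.013 0.007 0.007 0.008 0.007 0.006
 0.027 0.025 0.024 0.025 0.03  0.031 0.028 0.034 0.044 0.064 0.067 0.081]
axis mod180 29.943603523701118
a 28.74458503902758
b -148.94411604159853
390 ((0.5874093174934387, -0.17162273824214935), 0.04561871662735939)
lid axis 152.80315989317796 108 [0.51474118 0.16944   ]
lid axis 152.89194148482127 36 [0.51847845 0.16792308]
[[ 0.942  0.334 -0.   ]
 [ 0.334 -0.942  0.002]
 [ 0.    -0.002 -1.   ]]
```

```bash
r='{"fingers":0,"delta_pos":[1.97,4.59,0],"angular":[0,0,-2.9]}'; python3 -m inch '[{"fingers":0,"delta_pos":[2,4.6,0],"angular":[0,0,-2.9]},{"fingers":0,"delta_pos":[2,4.6,0],"angular":[0,0,-2.9]},{"fingers":0,"delta_pos":[2,4.6,0],"angular":[0,0,-2.9]},{"fingers":0,"delta_pos":[2,4.6,0],"angular":[0,0,-2.9]},{"fingers":0,"delta_pos":[2,4.6,0],"angular":[0,0,-2.9]},{"fingers":0,"delta_pos":[2,4.6,0],"angular":[0,0,-2.9]},{"fingers":0,"delta_pos":[2,4.6,0],"angular":[0,0,-2.9]},{"fingers":0,"delta_pos":[2,4.6,0],"angular":[0,0,-2.9]}]' 15
python3 -m inch '[{"fingers":0,"delta_pos":[2,4.6,0],"angular":[0,0,-2.9]},{"fingers":0,"delta_pos":[2,4.6,0],"angular":[0,0,-2.9]},{"fingers":0,"delta_pos":[2,4.6,0],"angular":[0,0,-2.9]},{"fingers":0,"delta_pos":[2,4.6,0],"angular":[0,0,-2.9]},{"fingers":0,"delta_pos":[2,4.6,0],"angular":[0,0,-2.9]},{"fingers":0,"delta_pos":[2,4.6,0],"angular":[0,0,-2.9]},{"fingers":0,"delta_pos":[1.5,4.2,0],"angular":[0,0,-2.9]},{"fingers":0,"delta_pos":[0,0,0],"angular":[0,0,0]}]'
cat >> h.py <<'E'
def st():
    s=env.read_state(); m=R.from_quat(np.r_[s['tool_rot'][1:],s['tool_rot'][0]]).as_matrix()
    print('t',round(s['t'],2),'pos',(s['eef_pos']*1000).round(1),'yaw',round(float(np.degrees(np.arctan2(m[1,0],m[0,0]))),2),'z',m[:,2].round(3),'F',s['ft_force'].round(1),'M',s['moment'].round(2),'w',round(s['width']*1000,1),'g',round(s['grasp_force'],1),'q6',s['joint_pos'][5].round(2))
E
python3 -c 'from h import *;st()'
```

```text
t: 1.1
eef_pos: [0.3608, -0.1958, 0.2395]
tool_rot: [-0.0, 0.999, -0.033, 0.0]
ft_force: [0.7, -0.5, -0.0]
width: 0.044
grasp_force: 0.0
t: 2.1
eef_pos: [0.4961, 0.1229, 0.2393]
tool_rot: [-0.0, 0.979, -0.206, -0.0]
ft_force: [-0.8, -0.1, -0.1]
width: 0.0438
grasp_force: 0.0
t 2.1 pos [496.1 122.9 239.3] yaw -23.77 z [-0.     0.001 -1.   ] F [-0.8 -0.1 -0.1] M [ 0.07  0.02 -0.02] w 43.8 g 0.0 q6 2.09
```

```bash
python3 -m inch '[{"fingers":0,"delta_pos":[1.0,2.5,0],"angular":[0,0,-2]},{"fingers":0,"delta_pos":[0.9,2.1,0],"angular":[0,0,-1.4]},{"fingers":0,"delta_pos":[0,0,-5],"angular":[0,0,0]},{"fingers":0,"delta_pos":[0,0,-5],"angular":[0,0,0]},{"fingers":0,"delta_pos":[0,0,-4.4],"angular":[0,0,0]},{"fingers":0,"delta_pos":[0,0,0],"angular":[0,0,0]},{"fingers":0,"delta_pos":[0,0,0],"angular":[0,0,0]},{"fingers":0,"delta_pos":[0,0,0],"angular":[0,0,0]}]'
python3 - <<'E'
from h import *
st(); p,d=look('top','t1'); p2,_=look('scene','s1')
f=lambda im,x,y,w,s:cv2.resize(np.ascontiguousarray(im[y-w:y+w,x-w:x+w,::-1]),(s,s),interpolation=cv2.INTER_CUBIC)
cv2.imwrite('pics/c1.png',np.clip(np.hstack([f(p,216,250,40,400),f(p2,371,215,40,400)])*1.5,0,255).astype(np.uint8))
E
```

```text
t: 3.1
eef_pos: [0.5161, 0.1665, 0.0977]
tool_rot: [-0.001, 0.972, -0.237, 0.002]
ft_force: [-0.1, 0.5, -0.0]
width: 0.0439
grasp_force: 0.0
t 3.1 pos [516.1 166.5  97.7] yaw -27.38 z [ 0.004  0.001 -1.   ] F [-0.1  0.5 -0. ] M [0.04 0.01 0.01] w 43.9 g 0.0 q6 2.23
```

View pics/c1.png

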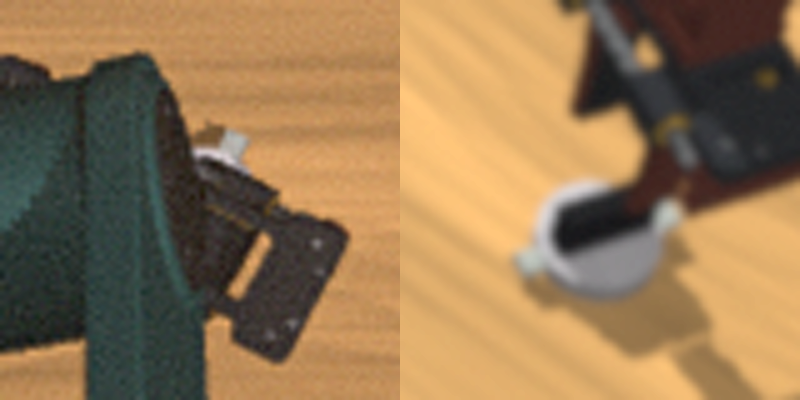

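The gripper is above the lid and lined up with its bar; the lid sits at about (215,155) in the left crop. I'll descend and grip.

```bash
python3 -m inch '[{"fingers":0,"delta_pos":[-0.1,0.3,0],"angular":[0,0,0]},{"fingers":0,"delta_pos":[0,0,-2.5],"angular":[0,0,0]},{"fingers":0,"delta_pos":[0,0,-2.2],"angular":[0,0,0]},{"fingers":0,"delta_pos":[0,0,-1],"angular":[0,0,0]},{"fingers":0,"delta_pos":[0,0,0],"angular":[0,0,0]},{"fingers":-1,"delta_pos":[0,0,0],"angular":[0,0,0]},{"fingers":-1,"delta_pos":[0,0,0],"angular":[0,0,0]},{"fingers":-1,"delta_pos":[0,0,0],"angular":[0,0,0]}]' 30
python3 -c 'from h import *;st()'
```

```text
t: 4.2
eef_pos: [0.5139, 0.1696, 0.0392]
tool_rot: [-0.0, 0.972, -0.237, 0.001]
ft_force: [0.1, -0.6, 0.3]
width: 0.017
grasp_force: 0.0
t 4.2 pos [513.9 169.6  39.2] yaw -27.37 z [ 0.001  0.    -1.   ] F [ 0.1 -0.6  0.3] M [0.07 0.01 0.04] w 17.0 g 0.0 q6 2.24
```

```bash
python3 -m inch '[{"fingers":-1,"delta_pos":[0,0,0],"angular":[0,0,0]},{"fingers":-1,"delta_pos":[0,0,0],"angular":[0,0,0]},{"fingers":-1,"delta_pos":[0,0,0],"angular":[0,0,0]},{"fingers":-1,"delta_pos":[0,0,0],"angular":[0,0,0]},{"fingers":-1,"delta_pos":[0,0,4],"angular":[0,0,0]},{"fingers":-1,"delta_pos":[0,0,6],"angular":[0,0,0]},{"fingers":-1,"delta_pos":[0,0,6],"angular":[0,0,0]},{"fingers":-1,"delta_pos":[0,0,0],"angular":[0,0,0]}]'
python3 -c 'from h import *;st()'
```

```text
t: 5.2
eef_pos: [0.5168, 0.1702, 0.2032]
tool_rot: [-0.002, 0.972, -0.237, 0.004]
ft_force: [0.3, 0.5, -2.4]
width: 0.0138
grasp_force: 30.0
t 5.2 pos [516.8 170.2 203.2] yaw -27.37 z [ 0.009  0.002 -1.   ] F [ 0.3  0.5 -2.4] M [0.09 0.02 0.04] w 13.8 g 30.0 q6 2.24
```

```bash
python3 -m inch '[{"fingers":-1,"delta_pos":[0.9,-4.2,0],"angular":[0,0,7]},{"fingers":-1,"delta_pos":[0.9,-4.2,0],"angular":[0,0,7]},{"fingers":-1,"delta_pos":[0.9,-4.2,0],"angular":[0,0,7]},{"fingers":-1,"delta_pos":[0.9,-4.2,0],"angular":[0,0,7]},{"fingers":-1,"delta_pos":[0.9,-4.2,0],"angular":[0,0,7]},{"fingers":-1,"delta_pos":[0.9,-4.2,0],"angular":[0,0,7]},{"fingers":-1,"delta_pos":[0.9,-4.2,0],"angular":[0,0,7]},{"fingers":-1,"delta_pos":[0,0,0],"angular":[0,0,0]}]'
python3 -m inch '[{"fingers":-1,"delta_pos":[0,0,0],"angular":[0,0,0]},{"fingers":-1,"delta_pos":[0,0,0],"angular":[0,0,0]},{"fingers":-1,"delta_pos":[0,0,0],"angular":[0,0,0]},{"fingers":-1,"delta_pos":[0,0,0],"angular":[0,0,0]},{"fingers":-1,"delta_pos":[0,0,0],"angular":[0,0,0]},{"fingers":-1,"delta_pos":[0,0,0],"angular":[0,0,0]},{"fingers":-1,"delta_pos":[0,0,0],"angular":[0,0,0]},{"fingers":-1,"delta_pos":[0,0,0],"angular":[0,0,0]}]'
python3 -c 'from h import *;st()'
```

```text
t: 6.2
eef_pos: [0.5762, -0.1271, 0.1966]
tool_rot: [-0.0, 0.983, 0.186, -0.001]
ft_force: [0.8, 1.1, -1.1]
width: 0.014
grasp_force: 30.0
t: 7.2
eef_pos: [0.5765, -0.1245, 0.1986]
tool_rot: [-0.0, 0.982, 0.188, -0.0]
ft_force: [0.0, 0.1, -1.2]
width: 0.0137
grasp_force: 30.0
t 7.2 pos [ 576.5 -124.5  198.6] yaw 21.62 z [-0.  0. -1.] F [ 0.   0.1 -1.2] M [ 0.06  0.03 -0.  ] w 13.7 g 30.0 q6 0.86
```

```bash
python3 -m inch '[{"fingers":-1,"delta_pos":[0.5,-2.3,0],"angular":[0,0,4.2]},{"fingers":-1,"delta_pos":[0.6,-2.4,0],"angular":[0,0,4.2]},{"fingers":-1,"delta_pos":[0,0,-2],"angular":[0,0,0]},{"fingers":-1,"delta_pos":[0,0,-2],"angular":[0,0,0]},{"fingers":-1,"delta_pos":[0,0,-1.8],"angular":[0,0,0]},{"fingers":-1,"delta_pos":[0,0,0],"angular":[0,0,0]},{"fingers":-1,"delta_pos":[0,0,0],"angular":[0,0,0]},{"fingers":-1,"delta_pos":[0,0,0],"angular":[0,0,0]}]'
python3 - <<'E'
from h import *
st(); p,d=look('top','t2'); p2,_=look('scene','s2')
f=lambda im,x,y,w,s:cv2.resize(np.ascontiguousarray(im[y-w:y+w,x-w:x+w,::-1]),(s,s),interpolation=cv2.INTER_CUBIC)
cv2.imwrite('pics/c2.png',np.clip(np.hstack([f(p,347,224,40,400),f(p2,245,145,40,400)])*1.5,0,255).astype(np.uint8))
E
```

```text
t: 8.2
eef_pos: [0.5882, -0.1717, 0.1415]
tool_rot: [0.0, 0.966, 0.259, 0.001]
ft_force: [-0.2, 0.3, -0.9]
width: 0.0136
grasp_force: 30.0
t 8.2 pos [ 588.2 -171.7  141.5] yaw 30.03 z [ 0.001 -0.001 -1.   ] F [-0.2  0.3 -0.9] M [-0.   -0.   -0.04] w 13.6 g 30.0 q6 0.65
```

View pics/c2.png

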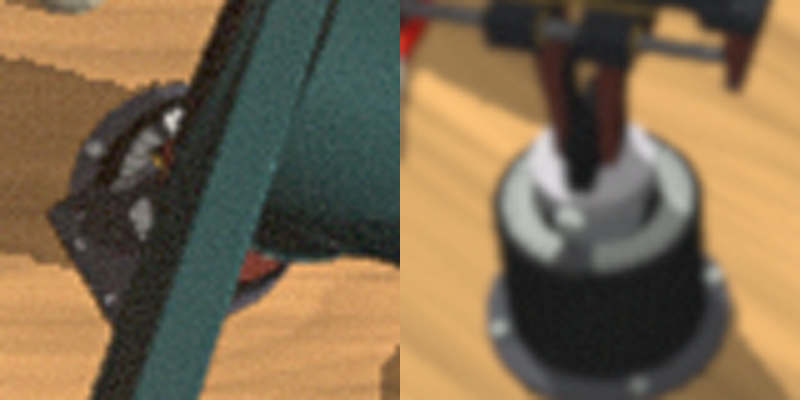

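The right crop shows the lid above the mouth, with its near lug (570,215) in line with the dark slot (575,250). I'll lower gently.

```bash
python3 -m inch '[{"fingers":-1,"delta_pos":[-0.1,0,-0.5],"angular":[0,0,0]},{"fingers":-1,"delta_pos":[0,0,-0.3],"angular":[0,0,0]},{"fingers":-1,"delta_pos":[0,0,-0.2],"angular":[0,0,0]},{"fingers":-1,"delta_pos":[0,0,-0.2],"angular":[0,0,0]},{"fingers":-1,"delta_pos":[0,0,-0.2],"angular":[0,0,0]},{"fingers":-1,"delta_pos":[0,0,-0.2],"angular":[0,0,0]},{"fingers":-1,"delta_pos":[0,0,0],"angular":[0,0,0]},{"fingers":-1,"delta_pos":[0,0,0],"angular":[0,0,0]}]'
python3 -c 'from h import *;st()'
```

```text
t: 9.3
eef_pos: [0.5866, -0.1715, 0.1247]
tool_rot: [-0.0, 0.966, 0.259, 0.0]
ft_force: [0.8, 1.0, -1.8]
width: 0.0139
grasp_force: 30.0
t 9.3 pos [ 586.6 -171.5  124.7] yaw 30.02 z [ 0.  0. -1.] F [ 0.8  1.  -1.8] M [-0.02  0.    0.03] w 13.9 g 30.0 q6 0.65
```

```bash
python3 -m inch '[{"fingers":-1,"delta_pos":[0,0,-0.1],"angular":[0,0,0]},{"fingers":-1,"delta_pos":[0,0,-0.1],"angular":[0,0,0]},{"fingers":-1,"delta_pos":[0,0,-0.1],"angular":[0,0,0]},{"fingers":-1,"delta_pos":[0,0,-0.1],"angular":[0,0,0]},{"fingers":-1,"delta_pos":[0,0,-0.1],"angular":[0,0,0]},{"fingers":-1,"delta_pos":[0,0,-0.1],"angular":[0,0,0]},{"fingers":-1,"delta_pos":[0,0,0],"angular":[0,0,0]},{"fingers":-1,"delta_pos":[0,0,0],"angular":[0,0,0]}]'
python3 -c 'from h import *;st()'
```

```text
t: 10.3
eef_pos: [0.5866, -0.1715, 0.1188]
tool_rot: [-0.0, 0.966, 0.259, 0.0]
ft_force: [-1.7, 1.0, -0.6]
width: 0.0138
grasp_force: 30.0
t 10.3 pos [ 586.6 -171.5  118.8] yaw 30.03 z [ 0.  0. -1.] F [-1.7  1.  -0.6] M [ 0.01  0.05 -0.  ] w 13.8 g 30.0 q6 0.65
```

```bash
python3 -m inch '[{"fingers":-1,"delta_pos":[0,0,-0.1],"angular":[0,0,0]},{"fingers":-1,"delta_pos":[0,0,-0.1],"angular":[0,0,0]},{"fingers":-1,"delta_pos":[0,0,-0.1],"angular":[0,0,0]},{"fingers":-1,"delta_pos":[0,0,-0.1],"angular":[0,0,0]},{"fingers":-1,"delta_pos":[0,0,-0.1],"angular":[0,0,0]},{"fingers":-1,"delta_pos":[0,0,0],"angular":[0,0,0]},{"fingers":-1,"delta_pos":[0,0,0],"angular":[0,0,0]},{"fingers":-1,"delta_pos":[0,0,0],"angular":[0,0,0]}]'
python3 -c 'from h import *;st()'
```

```text
t: 11.3
eef_pos: [0.5866, -0.1715, 0.1137]
tool_rot: [-0.0, 0.966, 0.259, 0.0]
ft_force: [-1.7, 0.9, 3.3]
width: 0.0137
grasp_force: 30.0
t 11.3 pos [ 586.6 -171.5  113.7] yaw 30.03 z [ 0.  0. -1.] F [-1.7  0.9  3.3] M [ 0.08  0.17 -0.  ] w 13.7 g 30.0 q6 0.65
```

```bash
python3 -m inch '[{"fingers":-1,"delta_pos":[0,0,-0.2],"angular":[0,0,0]},{"fingers":-1,"delta_pos":[0,0,-0.2],"angular":[0,0,0]},{"fingers":-1,"delta_pos":[0,0,-0.2],"angular":[0,0,0]},{"fingers":-1,"delta_pos":[0,0,-0.1],"angular":[0,0,0]},{"fingers":-1,"delta_pos":[0,0,-0.1],"angular":[0,0,0]},{"fingers":-1,"delta_pos":[0,0,-0.06],"angular":[0,0,0]},{"fingers":-1,"delta_pos":[0,0,0],"angular":[0,0,0]},{"fingers":-1,"delta_pos":[0,0,0],"angular":[0,0,0]}]'
python3 -c 'from h import *;st()'
```

```text
t: 12.3
eef_pos: [0.5866, -0.1715, 0.1055]
tool_rot: [0.0, 0.966, 0.259, 0.0]
ft_force: [-1.8, 0.5, 8.6]
width: 0.0137
grasp_force: 30.0
t 12.3 pos [ 586.6 -171.5  105.5] yaw 30.03 z [ 0. -0. -1.] F [-1.8  0.5  8.6] M [0.2  0.47 0.05] w 13.7 g 30.0 q6 0.65
```

```bash
python3 -m inch '[{"fingers":-1,"delta_pos":[0,0,-0.05],"angular":[0,0,-2]},{"fingers":-1,"delta_pos":[0,0,0],"angular":[0,0,-3]},{"fingers":-1,"delta_pos":[0,0,0],"angular":[0,0,-3]},{"fingers":-1,"delta_pos":[0,0,0],"angular":[0,0,-3]},{"fingers":-1,"delta_pos":[0,0,0],"angular":[0,0,-3]},{"fingers":-1,"delta_pos":[0,0,0],"angular":[0,0,-3]},{"fingers":-1,"delta_pos":[0,0,0],"angular":[0,0,-3]},{"fingers":-1,"delta_pos":[0,0,0],"angular":[0,0,0]}]'
python3 -c 'from h import *;st()'
```

```text
t: 13.3
eef_pos: [0.5877, -0.1721, 0.1054]
tool_rot: [0.001, 0.996, 0.087, 0.001]
ft_force: [-0.6, -0.6, 8.6]
width: 0.0139
grasp_force: 30.0
t 13.3 pos [ 587.7 -172.1  105.4] yaw 9.99 z [ 0.002 -0.001 -1.   ] F [-0.6 -0.6  8.6] M [0.02 0.32 0.  ] w 13.9 g 30.0 q6 1.0
```

Turning freely (−20°). Continuing.

```bash
python3 -m inch '[{"fingers":-1,"delta_pos":[0,0,0],"angular":[0,0,-5]},{"fingers":-1,"delta_pos":[0,0,0],"angular":[0,0,-5]},{"fingers":-1,"delta_pos":[0,0,0],"angular":[0,0,-5]},{"fingers":-1,"delta_pos":[0,0,0],"angular":[0,0,-5]},{"fingers":-1,"delta_pos":[0,0,0],"angular":[0,0,-5]},{"fingers":-1,"delta_pos":[0,0,0],"angular":[0,0,-5]},{"fingers":-1,"delta_pos":[0,0,0],"angular":[0,0,-5]},{"fingers":-1,"delta_pos":[0,0,0],"angular":[0,0,0]}]'
python3 -c 'from h import *;st()'
```

```text
t: 14.3
eef_pos: [0.5878, -0.1722, 0.1055]
tool_rot: [0.0, 0.976, -0.217, 0.001]
ft_force: [-0.4, -0.4, 7.2]
width: 0.0136
grasp_force: 30.0
t 14.3 pos [ 587.8 -172.2  105.5] yaw -25.03 z [ 0.003 -0.001 -1.   ] F [-0.4 -0.4  7.2] M [ 0.02  0.21 -0.04] w 13.6 g 30.0 q6 1.61
```

```bash
python3 -m inch '[{"fingers":-1,"delta_pos":[0,0,0],"angular":[0,0,-4]},{"fingers":-1,"delta_pos":[0,0,0],"angular":[0,0,-4]},{"fingers":-1,"delta_pos":[0,0,0],"angular":[0,0,-4]},{"fingers":-1,"delta_pos":[0,0,0],"angular":[0,0,-3]},{"fingers":-1,"delta_pos":[0,0,0],"angular":[0,0,-2]},{"fingers":-1,"delta_pos":[0,0,0],"angular":[0,0,-2]},{"fingers":-1,"delta_pos":[0,0,0],"angular":[0,0,0]},{"fingers":-1,"delta_pos":[0,0,0],"angular":[0,0,0]}]'
python3 -c 'from h import *;st()'
```

```text
t: 15.3
eef_pos: [0.5879, -0.1723, 0.1055]
tool_rot: [0.0, 0.927, -0.374, 0.002]
ft_force: [-1.0, -1.8, 8.7]
width: 0.0137
grasp_force: 30.0
t 15.3 pos [ 587.9 -172.3  105.5] yaw -43.98 z [ 0.003 -0.002 -1.   ] F [-1.  -1.8  8.7] M [-0.07  0.28 -0.1 ] w 13.7 g 30.0 q6 1.94
```

Turned 74°. Now I'll feel for the stop slowly.

```bash
python3 -m inch '[{"fingers":-1,"delta_pos":[0,0,0],"angular":[0,0,-1]},{"fingers":-1,"delta_pos":[0,0,0],"angular":[0,0,-1]},{"fingers":-1,"delta_pos":[0,0,0],"angular":[0,0,-1]},{"fingers":-1,"delta_pos":[0,0,0],"angular":[0,0,0]},{"fingers":-1,"delta_pos":[0,0,0],"angular":[0,0,0]},{"fingers":-1,"delta_pos":[0,0,0],"angular":[0,0,0]},{"fingers":-1,"delta_pos":[0,0,0],"angular":[0,0,0]},{"fingers":-1,"delta_pos":[0,0,0],"angular":[0,0,0]}]'
python3 -c 'from h import *;st()'
python3 -m inch '[{"fingers":-1,"delta_pos":[0,0,0],"angular":[0,0,-1]},{"fingers":-1,"delta_pos":[0,0,0],"angular":[0,0,-0.5]},{"fingers":-1,"delta_pos":[0,0,0],"angular":[0,0,0]},{"fingers":-1,"delta_pos":[0,0,0],"angular":[0,0,0]},{"fingers":-1,"delta_pos":[0,0,0],"angular":[0,0,0]},{"fingers":-1,"delta_pos":[0,0,0],"angular":[0,0,0]},{"fingers":-1,"delta_pos":[0,0,0],"angular":[0,0,0]},{"fingers":-1,"delta_pos":[0,0,0],"angular":[0,0,0]}]'
python3 -c 'from h import *;st()'
```

```text
t: 16.3
eef_pos: [0.5879, -0.1723, 0.1055]
tool_rot: [0.0, 0.917, -0.398, 0.002]
ft_force: [-1.3, -0.7, 8.7]
width: 0.0139
grasp_force: 30.0
t 16.3 pos [ 587.9 -172.3  105.5] yaw -46.97 z [ 0.003 -0.002 -1.   ] F [-1.3 -0.7  8.7] M [-0.02  0.26  0.03] w 13.9 g 30.0 q6 1.99
t: 17.3
eef_pos: [0.5878, -0.1723, 0.1055]
tool_rot: [0.0, 0.912, -0.41, 0.002]
ft_force: [-0.7, -0.8, 8.1]
width: 0.0138
grasp_force: 30.0
t 17.3 pos [ 587.8 -172.3  105.5] yaw -48.46 z [ 0.003 -0.002 -1.   ] F [-0.7 -0.8  8.1] M [-0.06  0.28  0.03] w 13.8 g 30.0 q6 2.02
```

```bash
python3 -m inch '[{"fingers":-1,"delta_pos":[0,0,0],"angular":[0,0,-0.5]},{"fingers":-1,"delta_pos":[0,0,0],"angular":[0,0,-0.5]},{"fingers":-1,"delta_pos":[0,0,0],"angular":[0,0,0]},{"fingers":-1,"delta_pos":[0,0,0],"angular":[0,0,0]},{"fingers":-1,"delta_pos":[0,0,0],"angular":[0,0,0]},{"fingers":-1,"delta_pos":[0,0,0],"angular":[0,0,0]},{"fingers":-1,"delta_pos":[0,0,0],"angular":[0,0,0]},{"fingers":-1,"delta_pos":[0,0,0],"angular":[0,0,0]}]'
python3 -c 'from h import *;st()'
python3 -m inch '[{"fingers":-1,"delta_pos":[0,0,0],"angular":[0,0,-0.5]},{"fingers":-1,"delta_pos":[0,0,0],"angular":[0,0,-0.5]},{"fingers":-1,"delta_pos":[0,0,0],"angular":[0,0,0]},{"fingers":-1,"delta_pos":[0,0,0],"angular":[0,0,0]},{"fingers":-1,"delta_pos":[0,0,0],"angular":[0,0,0]},{"fingers":-1,"delta_pos":[0,0,0],"angular":[0,0,0]},{"fingers":-1,"delta_pos":[0,0,0],"angular":[0,0,0]},{"fingers":-1,"delta_pos":[0,0,0],"angular":[0,0,0]}]'
python3 -c 'from h import *;st()'
```

```text
t: 18.3
eef_pos: [0.5878, -0.1724, 0.1055]
tool_rot: [0.0, 0.908, -0.418, 0.002]
ft_force: [-0.9, -0.6, 8.9]
width: 0.0138
grasp_force: 30.0
t 18.3 pos [ 587.8 -172.4  105.5] yaw -49.46 z [ 0.003 -0.002 -1.   ] F [-0.9 -0.6  8.9] M [-0.01  0.33  0.11] w 13.8 g 30.0 q6 2.04
t: 19.3
eef_pos: [0.5877, -0.1724, 0.1055]
tool_rot: [0.0, 0.905, -0.426, 0.002]
ft_force: [-0.9, -0.9, 7.9]
width: 0.0138
grasp_force: 30.0
t 19.3 pos [ 587.7 -172.4  105.5] yaw -50.42 z [ 0.003 -0.002 -1.   ] F [-0.9 -0.9  7.9] M [-0.05  0.25  0.36] w 13.8 g 30.0 q6 2.05
```

The stop is reached: the moment is rising at 80.4° turned. I'll ease back 3° towards mid-pocket, let the spring lift the lid, then release.

```bash
python3 -m inch '[{"fingers":-1,"delta_pos":[0,0,0],"angular":[0,0,1.5]},{"fingers":-1,"delta_pos":[0,0,0],"angular":[0,0,1.5]},{"fingers":-1,"delta_pos":[0,0,0.15],"angular":[0,0,0]},{"fingers":-1,"delta_pos":[0,0,0.15],"angular":[0,0,0]},{"fingers":-1,"delta_pos":[0,0,0.1],"angular":[0,0,0]},{"fingers":-1,"delta_pos":[0,0,0.1],"angular":[0,0,0]},{"fingers":-1,"delta_pos":[0,0,0],"angular":[0,0,0]},{"fingers":-1,"delta_pos":[0,0,0],"angular":[0,0,0]}]'
python3 -c 'from h import *;st()'
```

```text
t: 20.3
eef_pos: [0.5879, -0.1722, 0.1101]
tool_rot: [0.0, 0.915, -0.402, 0.002]
ft_force: [-0.2, -1.0, 5.6]
width: 0.0137
grasp_force: 30.0
t 20.3 pos [ 587.9 -172.2  110.1] yaw -47.47 z [ 0.003 -0.001 -1.   ] F [-0.2 -1.   5.6] M [0.03 0.09 0.03] w 13.7 g 30.0 q6 2.0
```

The lug tops are now above the lip's underside, so they are in the pocket. I'll release, then rise once the fingers are open.

```bash
python3 -m inch '[{"fingers":-1,"delta_pos":[0,0,0.08],"angular":[0,0,0]},{"fingers":-0.4,"delta_pos":[0,0,0],"angular":[0,0,0]},{"fingers":-0.4,"delta_pos":[0,0,0],"angular":[0,0,0]},{"fingers":-0.4,"delta_pos":[0,0,0],"angular":[0,0,0]},{"fingers":-0.4,"delta_pos":[0,0,0],"angular":[0,0,0]},{"fingers":-0.4,"delta_pos":[0,0,0],"angular":[0,0,0]},{"fingers":-0.4,"delta_pos":[0,0,0],"angular":[0,0,0]},{"fingers":-0.4,"delta_pos":[0,0,0],"angular":[0,0,0]}]'
python3 -c 'from h import *;st()'
python3 -m inch '[{"fingers":-0.4,"delta_pos":[0,0,1],"angular":[0,0,0]},{"fingers":-0.4,"delta_pos":[0,0,2],"angular":[0,0,0]},{"fingers":-0.4,"delta_pos":[0,0,4],"angular":[0,0,0]},{"fingers":-0.4,"delta_pos":[0,0,5],"angular":[0,0,0]},{"fingers":-0.4,"delta_pos":[-2,-5,0],"angular":[0,0,0]},{"fingers":-0.4,"delta_pos":[-2,-5,0],"angular":[0,0,0]},{"fingers":-0.4,"delta_pos":[-2,-5,0],"angular":[0,0,0]},{"fingers":-0.4,"delta_pos":[-2,-5,0],"angular":[0,0,0]}]'
python3 -m inch '[{"fingers":-0.4,"delta_pos":[-2,-5,0],"angular":[0,0,0]},{"fingers":-0.4,"delta_pos":[-2,-5,0],"angular":[0,0,0]},{"fingers":-0.4,"delta_pos":[0,-5,0],"angular":[0,0,0]},{"fingers":-0.4,"delta_pos":[0,-5,0],"angular":[0,0,0]},{"fingers":-0.4,"delta_pos":[0,0,0],"angular":[0,0,0]},{"fingers":-0.4,"delta_pos":[0,0,0],"angular":[0,0,0]},{"fingers":-0.4,"delta_pos":[0,0,0],"angular":[0,0,0]},{"fingers":-0.4,"delta_pos":[0,0,0],"angular":[0,0,0]}]'
python3 - <<'E'
from h import *
st(); p,d=look('top','t3'); p2,_=look('scene','s3')
f=lambda im,x,y,w,s:cv2.resize(np.ascontiguousarray(im[y-w:y+w,x-w:x+w,::-1]),(s,s),interpolation=cv2.INTER_CUBIC)
cv2.imwrite('pics/c3.png',np.clip(np.hstack([f(p,347,224,28,400),f(p2,245,145,40,400)])*1.5,0,255).astype(np.uint8))
m=np.zeros(d.shape,bool);m[190:260,315:380]=1
Q,_=cloud('top',d,m); q=Q[(Q[:,2]>.108)&(Q[:,2]<.13)]
print(len(q),q.mean(0),np.median(q[:,2]),cv2.minAreaRect(q[:,:2].astype(np.float32)))
E
```

```text
t: 21.3
eef_pos: [0.5865, -0.1715, 0.1103]
tool_rot: [-0.0, 0.915, -0.403, 0.0]
ft_force: [0.2, -0.1, -0.6]
width: 0.0262
grasp_force: 0.0
t 21.3 pos [ 586.5 -171.5  110.3] yaw -47.47 z [ 0.  0. -1.] F [ 0.2 -0.1 -0.6] M [ 0.04 -0.01 -0.02] w 26.2 g 0.0 q6 2.0
t: 22.3
eef_pos: [0.5059, -0.373, 0.2313]
tool_rot: [0.0, 0.915, -0.402, 0.001]
ft_force: [0.5, -1.5, 0.5]
width: 0.0263
grasp_force: 0.0
t: 23.3
eef_pos: [0.4669, -0.5702, 0.2308]
tool_rot: [-0.0, 0.916, -0.402, 0.0]
ft_force: [-0.3, 0.2, 0.6]
width: 0.0263
grasp_force: 0.0
t 23.3 pos [ 466.9 -570.2  230.8] yaw -47.4 z [ 0.  0. -1.] F [-0.3  0.2  0.6] M [0.1  0.   0.03] w 26.3 g 0.0 q6 1.42
124 [ 0.58853283 -0.17178359  0.11781121] 0.11766619755352203 ((0.5886443853378296, -0.17211320996284485), (0.013861383311450481, 0.050163429230451584), 43.8502311706543)
```

View pics/c3.png

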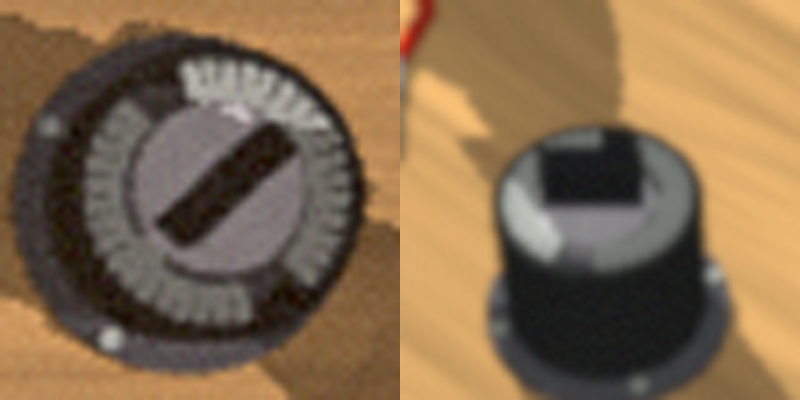

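The picture shows the lid level in the bore, its bar from (165,235) to (290,135), turned about 77° from the slots. The bar top is at 117.8 mm, which matches the locked height of 118 mm.

```bash
python3 -c 'from cell import env;print(env.sign_off())'
```

```text
the job is handed in; nothing more can be done
None
```

The drum is closed and handed in: the lid was turned clockwise to its stop, about 80° from the slots, and sprang up to its locked height (bar top measured at 117.8 mm against 118 mm), with vertical force readings under 10 N and the other items never approached.

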